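# Take the roof off the model cottage

## Robot

A 6-joint arm with a two-finger parallel gripper is mounted at the origin on the work surface. World frame = base frame: x ahead of the robot, y to its left, z up, the work surface at z = 0. Lengths are in m, angles in degrees, forces in N, time in s.
With the tool pointing down it reaches from about 0.4 to 0.825 m from the base axis. Payload 7 kg.
Tool frame: the origin (TCP) lies on the centre line of the jaws, within the pads' length; the fingertips stand 19 mm ahead of it and the grasp point (between the pads) is the TCP; z points along the fingers, y is the line along which they close (so a half turn about z gives the same grasp; the last joint's range is limited). The gripper opens to 88 mm and grips with 3 to 60 N. Pads are 19 mm wide; open, the fingers measure 130 mm over their backs; the gripper's body (78 mm by 193 mm) begins 47 mm behind the grasp point.
Start: joints at [91.622, 20.546, 0.682, 0, -70.136, -16.507], TCP at [0.173, 0.652, 0.246] pointing down, gripper open.
Joint ranges: [-176.03, 176.03], [-82.01, 121.73], [-58.28, 71.71], [-173.87, 95.51], [-174.79, -0.11], [-173.66, 173.66]. Speed limits (degrees/s): [136.94, 136.94, 172.46, 180, 180, 180].

## Interface

Orientations are given as [roll, pitch, yaw] about the fixed x, y, z axes, in that order (R = Rz(yaw) Ry(pitch) Rx(roll)).
In Python, from plant import ctrl gives the robot as it stands.
- The arm moves only by the tool move_arm, never from a script. Its argument "motion" is a list of rows, each a list of 3 entries, a list of its own where there are three numbers: the shift along the tool's x, y, z in mm, then the turn, a rotation vector about the tool's x, y, z in degrees, then the closure, from 0 (fully open) to 1 (shut). A call has 1 to 10 rows; each row is the pose to reach, as a shift and turn from the pose commanded when the call began, along the tool's axes at that moment; what a row does not reach only later rows make up. A row lasts 1/12 s, in which the tool goes at most 41.7 mm and 7.16 degrees, less where a joint would pass 70% of its speed; a pose out of reach is approached as far as the arm can. A call with a gripper value outside its range is refused whole. The fingers move at their own pace and stop on an object; the grip force is fixed at half the most. Time passes only in rows, so rows that repeat a pose let the fingers close. It gives the time, the measured TCP pose, the force, the opening and the grip force at its end, in the units of the state.
- ctrl.get_obs(): the state, without advancing time (a new reading comes with each control period).
- ctrl.snapshot(name): name is "scene" or "top" or "wrist"; returns a dict with "color" (480x640x3 uint8, blue, green, red), "camera_matrix" (3x3 intrinsics, pixels), "cam_to_world" (4x4, takes a point from camera to world coordinates). Camera axes: x right, y up, looking along -z (the intrinsics and any distortion apply to the point x, -y, -z); pixel columns grow to the right and rows downward; lengths in m; the calibration is good to about 2 mm. A picture is of the moment at which its call begins. There is no depth.
- ctrl.close_job(): hands the job in; it is judged then, once.
The state is a dict: "clock": time; "joint_pos": joint angles; "qvel": joint speeds; "tau": joint torques, N m; "tool_pos": TCP position; "orientation": TCP orientation; "force": force on the tool from outside, world axes, zero at the start; "moment": the same for the moment, N m; "opening": finger opening in m; "gripper_force": force on a finger pad.
Only numpy, scipy, OpenCV 4.12 (cv2) and the standard library are available. Lean on these libraries where they do the work, as an engineer would, in place of code of your own. Each camera call takes 0.05 s, during which the arm holds its last target. There are 200 camera calls.

## Task

The tall chimney pot standing loose on the model cottage's chimney stack is a reject: drop it into the wire basket, without touching the good spare pots in the wooden tray or disturbing the other things on the bench. Then take the roof by its chimney stack, lift it straight off the walls and finish while holding it level and still in the air, straight above the cottage, with its underside about 100 mm above the wall tops; do not put it down or let go.

Things in the scene. Friction and masses are not known exactly. Their poses are not given: they have to be found in the camera images.
- cottage: model cottage, fixed to the bench: dark baseboard 210 (x) x 170 (y) x 12 high, white walls 160 x 120 outside, 8 thick, wall tops 92 above the bench, open on top when the roof is off. Origin: centre of the baseboard's underside, on the bench; z up, x along the roof's ridge
- roof: loose dark slate roof, 194 along the ridge (x) x 150 (y), 300 to 500 g, balanced about its centre. A flat board under it rests on the wall tops; a block below the board, 8 deep, sits inside the walls with 4 play all round, so it lifts straight up. Origin: centre of the board's underside, level with the wall tops while on. Ridge 69 above the origin, slopes fall at 38 degrees to both y sides
- stack_top (a point): centre of the flat top of the white chimney stack, 116 above the roof's origin. The stack is one piece with the roof, in the middle of the ridge: 46 along the roof's x, 34 along its y, rising about 47 above the ridge; axes as the roof's
- tall_pot: the reject: loose terracotta chimney pot, 46 high, with a 30 x 30 x 10 foot and a round shaft of 24 diameter (27 at the lip), about 60 g, standing upright on the middle of the chimney stack. Origin: centre of its underside; z up
- tall_pot_mid (a point): middle of the tall pot, on its axis, 23 above its underside
- basket: steel wire basket, fixed to the bench, open on top: 170 (x) x 130 (y) outside, rim 65 high, wires about 4 thick, floor 5 above the bench. Origin: centre of its underside; z up
- tray: low wooden tray, fixed, 160 (x) x 110 (y) x 35 high, in two compartments with one good spare pot each; leave alone. Origin: centre of its underside
- spare_pot_a: a good spare pot, like the tall one but only 30 high, standing in the tray's compartment at the tray's -x end; leave alone. Origin: centre of its underside
- spare_pot_b: a good spare pot, 30 high, in the compartment at the tray's +x end; leave alone. Origin: centre of its underside
- glue_bottle: white plastic bottle, 44 in diameter, 110 high, upright; leave alone. Origin: centre of its underside
- varnish_jar: amber glass jar with steel lid, 52 in diameter, 60 high, upright; leave alone. Origin: centre of its underside
- sanding_block: cork block 55 x 40 x 28 high; leave alone. Origin: centre of its underside
- filler_tin: steel tin, 54 in diameter, 35 high; leave alone. Origin: centre of its underside
- brush: paint brush lying on the bench; leave alone
Things that resemble listed ones, but are neither listed nor needed, are in the scene too. What is shaped like the tall_pot but white is not meant.

How it is judged:
By the outcome, as a careful person would: the job done as asked, in the order asked, and still so for the second after the job is handed in, while the arm keeps its last pose, push and grip.
It also fails if it takes over 59 s, if anything falls off the work surface, if the arm or the gripper's body presses on something with over 40 N, if the wrist force passes 120 N, or if a joint passes its speed limit or range.

## Working session

There is one attempt and no reset: what is moved stays moved. The work goes in short steps, Python scripts to look and compute and a tool call to move; the robot and the scene stay as the last step left them, time stands still between calls to the robot, and variables do not carry over. Pictures are saved under pics/ and viewed, at most 10 in all, crops included, and the job is handed in when it is done.

Besides the shell and the picture viewer there is one more tool, called as name(argument=value, ...) on one line, values as JSON. move_arm: Moves the arm, as the interface text tells. Its arguments: {"type":"object","properties":{"motion":{"type":"array"}},"required":["motion"]}

```bash
mkdir -p pics; cat > h.py <<'E'
import numpy as np, cv2, pickle
from plant import ctrl
def snap(n,f):
    s=ctrl.snapshot(n); cv2.imwrite(f'pics/{f}.png',s['color']); pickle.dump(s,open(f'pics/{f}.pkl','wb')); return s
def load(f): return pickle.load(open(f'pics/{f}.pkl','rb'))
def ray(s,u,v):
    K=np.array(s['camera_matrix']);T=np.array(s['cam_to_world'])
    d=np.linalg.inv(K)@[u,v,1]; d=T[:3,:3]@[d[0],-d[1],-d[2]]
    return T[:3,3],d
def atz(s,u,v,z):
    o,d=ray(s,u,v); return o+d*(z-o[2])/d[2]
def proj(s,p):
    T=np.linalg.inv(np.array(s['cam_to_world'])); q=T[:3,:3]@np.array(p)+T[:3,3]
    q=np.array(s['camera_matrix'])@[q[0],-q[1],-q[2]]; return q[:2]/q[2]
E
python3 - <<'E'
from h import *
for n in('scene','top'):
    s=snap(n,n+'0'); print(n,[k for k in s],np.round(s['camera_matrix'],1).tolist(),np.round(s['cam_to_world'],3).tolist())
print(ctrl.get_obs())
E
```

```text
scene ['color', 'camera_matrix', 'cam_to_world'] [[566.2, 0.0, 324.1], [0.0, 566.2, 236.5], [0.0, 0.0, 1.0]] [[0.344, -0.71, 0.614, 1.255], [0.939, 0.259, -0.227, -0.263], [0.002, 0.655, 0.756, 0.971], [0.0, 0.0, 0.0, 1.0]]
top ['color', 'camera_matrix', 'cam_to_world'] [[453.1, 0.0, 326.8], [0.0, 453.1, 235.6], [0.0, 0.0, 1.0]] [[0.004, 0.992, -0.127, 0.446], [-1.0, 0.005, 0.005, 0.001], [0.006, 0.127, 0.992, 1.288], [0.0, 0.0, 0.0, 1.0]]
{'clock': 0.1, 'joint_pos': array([ 9.16193347e+01,  2.05878466e+01,  6.40188418e-01, -1.69768109e-02,
       -7.01359405e+01, -1.65080312e+01]), 'qvel': array([-0.02569502, -0.12435987,  0.03990163,  0.17526867,  0.0302012 ,
        0.1218721 ]), 'tau': array([-1.37276671e-03, -5.84160662e+01,  2.93748003e+01,  7.01555461e+00,
        1.01865854e-02, -4.28666544e-05]), 'tool_pos': array([0.17334573, 0.65195033, 0.24472178]), 'orientation': array([ 1.79915312e+02, -8.45429257e-03, -1.48944705e+01]), 'force': array([-0.14383623, -0.77892494,  0.24800784]), 'moment': array([-0.02801274, -0.00469949,  0.05608601]), 'gripper_force': 0.0, 'opening': 0.08797703128894396}
```

View pics/scene0.png

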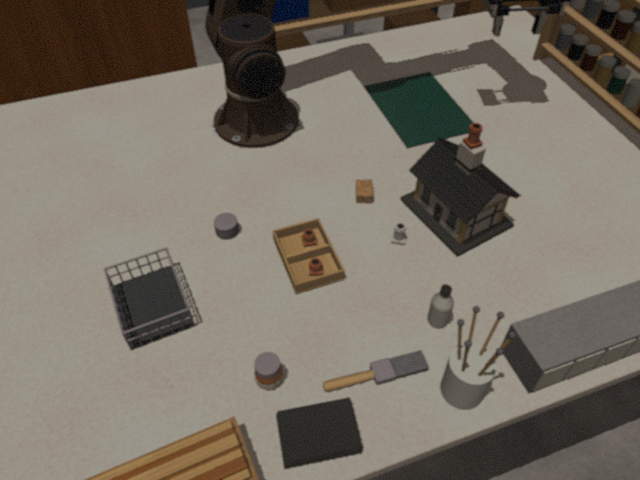

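View pics/top0.png

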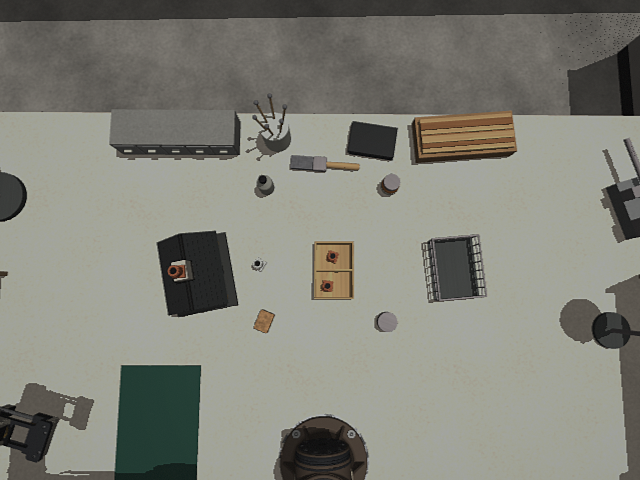

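The top picture shows the cottage near (197,273), the basket near (455,268), and the tray near (333,270). Things that could be taken for the tall pot:
- The terracotta pot on the stack: top (178,270), scene (474,135). This is the one I choose.
- Spare pots in the tray: top (333,256) and (327,286).
- The white look-alike on the bench: top (259,265), scene (400,232).

I'll check the choice in a close crop.

```bash
python3 - <<'E'
from h import *
a=load('scene0')['color'];b=load('top0')['color']
A=cv2.resize(a[110:260,390:530],None,fx=2.8,fy=2.8,interpolation=3) #392x420
B=cv2.resize(b[220:325,145:245],None,fx=4,fy=4,interpolation=3)#400x420
cv2.imwrite('pics/c1.png',np.hstack([A,B]))
A=cv2.resize(b[225:310,415:495],None,fx=5,fy=5,interpolation=3)
cv2.imwrite('pics/c2.png',A)
E
```

```text
(no output)
```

View pics/c1.png

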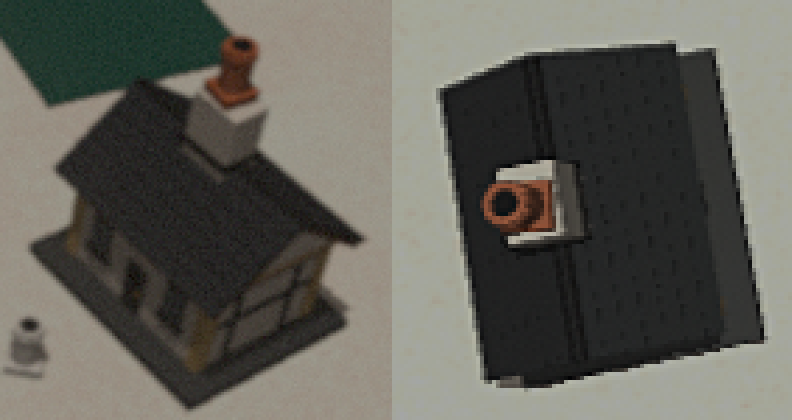

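View pics/c2.png

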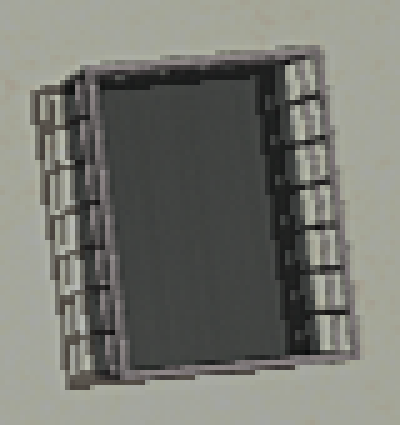

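The left half shows the terracotta pot with a square foot on the white stack, so the choice is right. In the crop its lip is at (240,45) in the scene half and (506,204) in the top half. The top-half crop also gives the stack top corners as (496,168), (555,160), (567,240) and (510,248). The basket crop gives the rim corners as (85,68), (322,48), (357,355) and (120,378).

```bash
python3 - <<'E'
from h import *
s=load('scene0');t=load('top0')
B=lambda x,y:((x-392)/4+145,y/4+220)
C=lambda x,y:(x/5+415,y/5+225)
A=lambda x,y:(x/2.8+390,y/2.8+110)
print('lip',atz(t,*B(506,204),.254),atz(s,*A(240,45),.254))
P=[atz(t,*B(*p),.208) for p in[(496,168),(555,160),(567,240),(510,248)]]
print('stack',np.mean(P,0),[np.linalg.norm(P[i]-P[i-1]).round(4) for i in range(4)])
r=[atz(t,*B(*p),.161) for p in [(538,55),(578,360)]];d=r[0]-r[1];print('ridge',r,np.linalg.norm(d),np.degrees(np.arctan2(d[1],d[0])))
P=[atz(t,*C(*p),.065) for p in[(85,68),(322,48),(357,355),(120,378)]]
print('basket',np.mean(P,0),[np.linalg.norm(P[i]-P[i-1]).round(4) for i in range(4)],P[0]-P[3])
for n,p,z in [('trayc',(333,270),.035),('pota',(327,286),.035),('glue',(264,180),.11),('white',(259,265),.03),('jar',(391,184),.06),('tin',(386,321),.035),('block',(264,320),.028)]: print(n,atz(t,*p,z).round(3))
E
```

```text
lip [0.49613937 0.34385167 0.254     ] [0.49985387 0.34163321 0.254     ]
stack [0.49848529 0.3436961  0.208     ] [np.float64(0.0485), np.float64(0.0352), np.float64(0.0483), np.float64(0.0338)]
ridge [array([0.5938381 , 0.35907703, 0.161     ]), array([0.40533291, 0.32611094, 0.161     ])] 0.19136605683354752 9.919663617893924
basket [ 0.51902558 -0.36370211  0.065     ] [np.float64(0.1678), np.float64(0.1303), np.float64(0.1665), np.float64(0.1283)] [0.16712514 0.01453837 0.        ]
trayc [ 0.511 -0.023  0.035]
pota [ 0.467 -0.007  0.035]
glue [0.746 0.163 0.11 ]
white [0.525 0.182 0.03 ]
jar [ 0.749 -0.183  0.06 ]
tin [ 0.373 -0.168  0.035]
block [0.374 0.165 0.028]
```

Sizes and heights agree: the stack top measures 48 x 35 against 46 x 34, the ridge 191 against 194, and the basket 167 x 130. Next I'll work out the relative moves.

```bash
cat >> h.py <<'E'
from scipy.spatial.transform import Rotation as R
def rel(p,yaw):
    o=ctrl.get_obs(); Q=R.from_euler('xyz',o['orientation'],degrees=True)
    G=R.from_euler('xyz',[180,0,yaw],degrees=True)
    print('t',round(o['clock'],2),'pos',o['tool_pos'].round(4),'rpy',o['orientation'].round(2),'open',round(o['opening'],4),'gf',o['gripper_force'],'F',o['force'].round(1))
    print('shift mm',(Q.inv().apply(np.array(p)-o['tool_pos'])*1000).round(1),'rot',np.degrees((Q.inv()*G).as_rotvec()).round(2))
E
python3 -c "
from h import *
rel([.498,.343,.31],10)"
```

```text
t 0.1 pos [0.1733 0.652  0.2447] rpy [ 1.7992e+02 -1.0000e-02 -1.4890e+01] open 0.088 gf 0.0 F [-0.1 -0.8  0.2]
shift mm [393.2 215.2 -64.9] rot [ 9.000e-02  1.000e-02 -2.489e+01]
```

move_arm(motion=[[[0,0,-40],[0,0,0],0],[[30,16,-65],[0,0,-5],0],[[65,35,-65],[0,0,-10],0],[[100,54,-65],[0,0,-15],0],[[135,73,-65],[0,0,-20],0],[[170,92,-65],[0,0,-24.9],0],[[205,111,-65],[0,0,-24.9],0],[[240,130,-65],[0,0,-24.9],0],[[275,149,-65],[0,0,-24.9],0],[[310,168,-65],[0,0,-24.9],0]])

```text
clock: 0.93
tool_pos: [0.4307, 0.4086, 0.3104]
orientation: [180.0, 0.0, 10.0]
force: [0.8, -0.4, -0.6]
opening: 0.0873
gripper_force: 0.0
```

```bash
python3 -c "
from h import *
rel([.498,.343,.31],10)"
```

```text
t 0.93 pos [0.4307 0.4086 0.3104] rpy [1.7999e+02 2.0000e-02 1.0030e+01] open 0.0873 gf 0.0 F [ 0.8 -0.4 -0.6]
shift mm [54.8 76.3  0.4] rot [0.01 0.02 0.03]
```

move_arm(motion=[[[20,28,0],[0,0,0],0],[[40,56,0],[0,0,0],0],[[55,76,0],[0,0,0],0],[[55,76,0],[0,0,0],0],[[55,76,0],[0,0,0],0]])

```text
clock: 1.35
tool_pos: [0.4979, 0.3438, 0.31]
orientation: [180.0, 0.1, 9.9]
force: [0.2, 0.6, 0.1]
opening: 0.0877
gripper_force: 0.0
```

```bash
python3 - <<'E'
from h import *
rel([.498,.343,.31],10)
w=snap('wrist','w0'); s=snap('scene','s1')
print([proj(w,p).round(1) for p in ([.498,.343,.254],[.498,.343,.208])],[proj(s,p).round(1) for p in ([.498,.343,.254],[.498,.343,.208])])
cv2.imwrite('pics/w0c.png',np.hstack([cv2.resize(w['color'],(480,360)),cv2.resize(s['color'][90:240,410:530],(288,360),interpolation=3)]))
E
```

```text
t 1.35 pos [0.4979 0.3438 0.31  ] rpy [1.7997e+02 5.0000e-02 9.8600e+00] open 0.0877 gf 0.0 F [0.2 0.6 0.1]
shift mm [-0.1  0.8 -0. ] rot [ 0.03  0.05 -0.14]
[array([328.5, 278.2]), array([328.2, 252.2])] [array([475.8, 125.4]), array([471.3, 143.1])]
```

View pics/w0c.png

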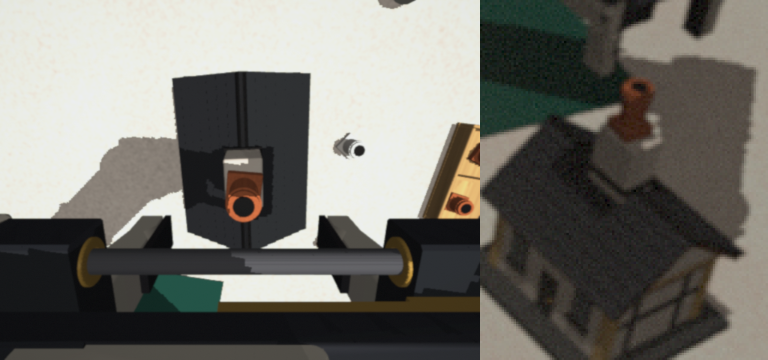

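The wrist view shows the lip at about (323,275) full-size and the ridge vertical, so the yaw is aligned. The scene view shows the lip where I predicted it.

```bash
python3 - <<'E'
from h import *
w=load('w0')
print(atz(w,322.7,274.7,.254), np.round(w['cam_to_world'],3).tolist())
for a in[(223,149),(261,149),(263,173),(222,173)]: print(atz(w,a[0]*4/3,a[1]*4/3,.208).round(4))
cv2.imwrite('pics/w0d.png',cv2.resize(w['color'][180:310,270:380],None,fx=4.5,fy=4.5,interpolation=3))
E
```

```text
[0.4994431  0.34648025 0.254     ] [[0.171, 0.945, 0.28, 0.575], [-0.985, 0.164, 0.048, 0.357], [-0.0, -0.284, 0.959, 0.449], [0.0, 0.0, 0.0, 1.0]]
[0.5298 0.3684 0.208 ]
[0.5353 0.3367 0.208 ]
[0.515  0.3311 0.208 ]
[0.5089 0.3661 0.208 ]
```

View pics/w0d.png

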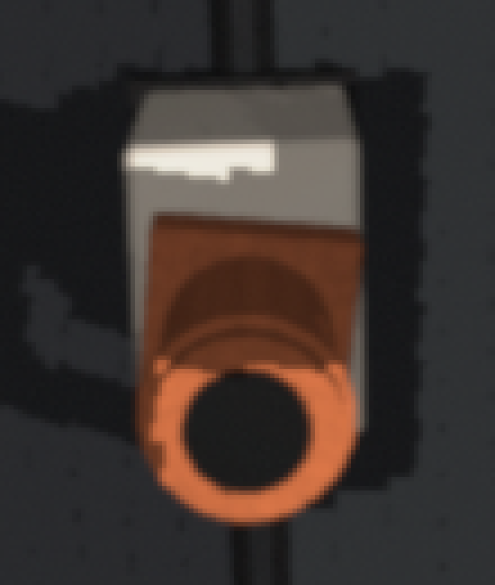

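The close crop confirms the pot on the stack, with its foot turned about 3°, which is fine for the grasp. I'll descend and grip.

move_arm(motion=[[[1,0,25],[0,0,0],0.1],[[1,0,50],[0,0,0],0.2],[[1,0,70],[0,0,0],0.2],[[1,0,77],[0,0,0],0.3],[[1,0,77],[0,0,0],0.4],[[1,0,77],[0,0,0],0.5],[[1,0,77],[0,0,0],0.6],[[1,0,77],[0,0,0],0.7],[[1,0,77],[0,0,0],0.9],[[1,0,77],[0,0,0],1]])

```text
clock: 2.28
tool_pos: [0.4985, 0.3455, 0.2345]
orientation: [-180.0, -0.1, 10.0]
force: [-1.2, -0.6, 4.0]
opening: 0.0296
gripper_force: 29.9
```

move_arm(motion=[[[0,0,0],[0,0,0],1],[[0,0,0],[0,0,0],1],[[0,0,0],[0,0,0],1]])

```text
clock: 2.53
tool_pos: [0.4985, 0.3454, 0.2345]
orientation: [-180.0, -0.1, 10.0]
force: [-1.3, -0.4, 6.4]
opening: 0.029
gripper_force: 29.5
```

move_arm(motion=[[[0,0,-5],[0,0,0],1],[[0,0,-20],[0,0,0],1],[[0,0,-45],[0,0,0],1],[[0,0,-70],[0,0,0],1],[[0,0,-90],[0,0,0],1],[[0,0,-90],[0,0,0],1]])

```text
clock: 3.03
tool_pos: [0.4996, 0.346, 0.3284]
orientation: [-179.8, -0.3, 10.0]
force: [0.7, 0.2, 0.2]
opening: 0.0288
gripper_force: 29.5
```

```bash
python3 - <<'E'
from h import *
rel([.519,-.364,.323],-85)
w=snap('wrist','w1'); s=snap('scene','s2')
cv2.imwrite('pics/w1c.png',np.hstack([cv2.resize(w['color'],(480,360)),cv2.resize(s['color'][60:210,410:530],(288,360),interpolation=3)]))
E
```

```text
t 3.03 pos [0.4996 0.346  0.3284] rpy [-179.82   -0.32   10.03] open 0.0288 gf 29.532243880566966 F [0.7 0.2 0.2]
shift mm [-104.5  702.5    2.6] rot [-0.4  -0.1  95.03]
```

View pics/w1c.png

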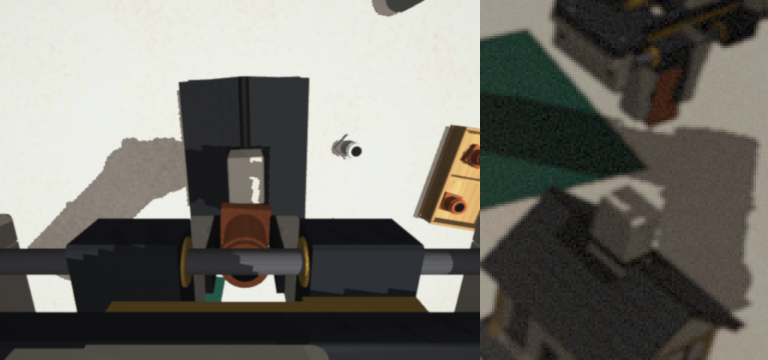

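The pot hangs squarely between the fingers, the stack top is clear, and the roof hasn't moved. I'll carry the pot to the basket.

move_arm(motion=[[[-2,15,0],[0,0,0],1],[[-6,40,0],[0,0,0],1],[[-11,72,0],[0,0,4],1],[[-16,105,0],[0,0,9],1],[[-21,138,0],[0,0,14],1],[[-26,171,0],[0,0,19],1],[[-31,204,0],[0,0,24],1],[[-36,237,0],[0,0,29],1],[[-41,270,0],[0,0,34],1],[[-46,303,0],[0,0,39],1]])

```text
clock: 3.97
tool_pos: [0.5044, 0.0367, 0.3224]
orientation: [179.9, 0.1, -29.2]
force: [0.9, -0.5, -0.4]
opening: 0.0289
gripper_force: 29.5
```

```bash
python3 -c "
from h import *
rel([.519,-.364,.323],-85)"
```

```text
t 3.97 pos [0.5044 0.0367 0.3224] rpy [ 1.7992e+02  8.0000e-02 -2.9230e+01] open 0.0289 gf 29.529296838663868 F [ 0.9 -0.5 -0.4]
shift mm [208.4 342.5  -0.4] rot [1.100e-01 4.000e-02 5.577e+01]
```

move_arm(motion=[[[17,28,0],[0,0,5],1],[[35,57,0],[0,0,10],1],[[53,87,0],[0,0,15],1],[[71,117,0],[0,0,20],1],[[89,147,0],[0,0,25],1],[[107,177,0],[0,0,30],1],[[125,206,0],[0,0,36],1],[[143,235,0],[0,0,42],1],[[160,263,0],[0,0,48],1],[[176,289,0],[0,0,55.8],1]])

```text
clock: 4.8
tool_pos: [0.5181, -0.3013, 0.322]
orientation: [179.9, 0.1, -84.5]
force: [0.4, 0.2, -0.8]
opening: 0.0291
gripper_force: 29.5
```

```bash
python3 -c "
from h import *
rel([.519,-.364,.323],-85)"
```

```text
t 4.8 pos [ 0.5181 -0.3013  0.322 ] rpy [ 1.7987e+02  6.0000e-02 -8.4470e+01] open 0.0291 gf 29.524966609205876 F [ 0.4  0.2 -0.8]
shift mm [62.5  5.2 -1. ] rot [0.13 0.06 0.53]
```

move_arm(motion=[[[30,3,0],[0,0,0],1],[[55,5,0],[0,0,0],1],[[62,5,0],[0,0,0.5],1],[[62,5,0],[0,0,0.5],1],[[62,5,30],[0,0,0.5],1],[[62,5,70],[0,0,0.5],1],[[62,5,110],[0,0,0.5],1],[[62,5,140],[0,0,0.5],1],[[62,5,160],[0,0,0.5],1],[[62,5,160],[0,0,0.5],1]])

```text
clock: 5.63
tool_pos: [0.5176, -0.359, 0.1579]
orientation: [179.5, 0.3, -84.7]
force: [-0.6, 0.0, -1.3]
opening: 0.0288
gripper_force: 29.5
```

```bash
python3 - <<'E'
from h import *
rel([.519,-.364,.052],-85)
s=snap('scene','s3');t=snap('top','t3')
cv2.imwrite('pics/c3.png',np.hstack([cv2.resize(s['color'][180:360,80:230],(400,480),interpolation=3),cv2.resize(t['color'][210:330,400:500],(400,480),interpolation=3)]))
E
```

```text
t 5.63 pos [ 0.5176 -0.359   0.1579] rpy [179.54   0.29 -84.66] open 0.0288 gf 29.532191131002037 F [-0.6  0.  -1.3]
shift mm [  5.7  -1.8 105.9] rot [0.46 0.29 0.35]
```

View pics/c3.png

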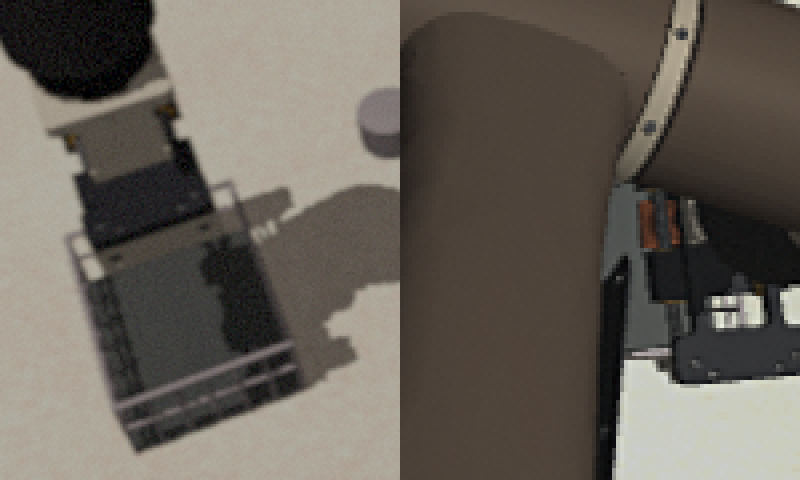

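The pot is over the middle of the basket: in the top picture it's at about (465,265), and its height explains the small offset. I'll lower it and release.

move_arm(motion=[[[2,0,20],[0,0,0],1],[[2,0,50],[0,0,0],1],[[2,0,80],[0,0,0],1],[[2,0,100],[0,0,0],1],[[2,0,108],[0,0,0],1],[[2,0,108],[0,0,0],1],[[2,0,108],[0,0,0],0.6],[[2,0,108],[0,0,0],0.4],[[2,0,108],[0,0,0],0.4],[[2,0,108],[0,0,0],0.4]])

```text
clock: 6.57
tool_pos: [0.522, -0.3638, 0.0573]
orientation: [-179.9, -0.1, -84.6]
force: [0.1, -0.5, 0.5]
opening: 0.0488
gripper_force: 0.0
```

move_arm(motion=[[[0,0,0],[0,0,0],0.4],[[0,0,0],[0,0,0],0.4],[[0,0,-20],[0,0,0],0.4],[[0,0,-50],[0,0,0],0.4],[[0,0,-90],[0,0,0],0.4],[[0,0,-130],[0,0,0],0.2],[[0,0,-170],[0,0,0],0],[[0,0,-210],[0,0,0],0],[[0,0,-240],[0,0,0],0],[[0,0,-260],[0,0,0],0]])

```text
clock: 7.4
tool_pos: [0.5216, -0.364, 0.3204]
orientation: [-179.7, -0.2, -84.6]
force: [0.7, 0.2, -0.9]
opening: 0.0806
gripper_force: 0.0
```

```bash
python3 - <<'E'
from h import *
rel([.498,.3445,.31],10)
s=snap('scene','s4');w=snap('wrist','w4')
cv2.imwrite('pics/c4.png',np.hstack([cv2.resize(s['color'][200:360,80:230],(375,400),interpolation=3),cv2.resize(w['color'],(420,400))]))
E
```

```text
t 7.4 pos [ 0.5216 -0.364   0.3204] rpy [-1.7974e+02 -1.7000e-01 -8.4640e+01] open 0.0806 gf 0.0 F [ 0.7  0.2 -0.9]
shift mm [-707.6  -42.7    8.5] rot [-6.000e-02 -3.400e-01 -9.464e+01]
```

View pics/c4.png

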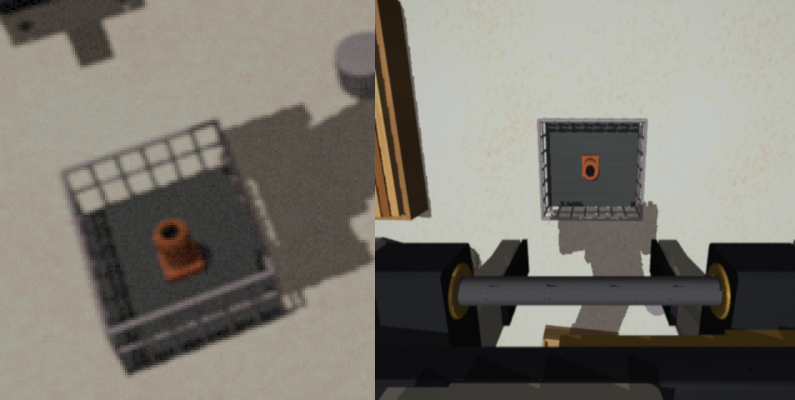

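The pot stands upright in the middle of the basket. I'll return to the chimney.

move_arm(motion=[[[-20,-1,0],[0,0,-5],0],[[-55,-3,0],[0,0,-10],0],[[-92,-6,0],[0,0,-15],0],[[-130,-8,0],[0,0,-20],0],[[-168,-10,0],[0,0,-25],0],[[-206,-12,0],[0,0,-30],0],[[-244,-15,0],[0,0,-35],0],[[-282,-17,0],[0,0,-40],0],[[-320,-19,0],[0,0,-45],0],[[-358,-21,0],[0,0,-50],0]])

```text
clock: 8.33
tool_pos: [0.5077, -0.0034, 0.3151]
orientation: [180.0, 0.0, -34.4]
force: [0.7, 0.2, -0.3]
opening: 0.0876
gripper_force: 0.0
```

```bash
python3 -c "
from h import *
rel([.498,.3445,.31],10)"
```

```text
t 8.33 pos [ 0.5077 -0.0034  0.3151] rpy [ 1.7999e+02  3.0000e-02 -3.4410e+01] open 0.0876 gf 0.0 F [ 0.7  0.2 -0.3]
shift mm [-204.5 -281.5    5.1] rot [ 0.000e+00  3.000e-02 -4.441e+01]
```

move_arm(motion=[[[-20,-28,0],[0,0,-5],0],[[-42,-58,0],[0,0,-10],0],[[-64,-88,0],[0,0,-15],0],[[-86,-118,0],[0,0,-20],0],[[-108,-148,0],[0,0,-25],0],[[-130,-179,0],[0,0,-30],0],[[-152,-209,0],[0,0,-35],0],[[-174,-239,0],[0,0,-40],0],[[-192,-264,0],[0,0,-44.4],0],[[-204,-281,5],[0,0,-44.4],0]])

```text
clock: 9.17
tool_pos: [0.5001, 0.345, 0.3102]
orientation: [-180.0, -0.0, 10.1]
force: [1.2, -0.5, -0.5]
opening: 0.0876
gripper_force: 0.0
```

move_arm(motion=[[[0,0,0],[0,0,0],0],[[0,0,0],[0,0,0],0],[[0,0,0],[0,0,0],0]])

```text
clock: 9.42
tool_pos: [0.5003, 0.3416, 0.3099]
orientation: [179.9, 0.1, 9.7]
force: [0.8, -0.9, 0.5]
opening: 0.0876
gripper_force: 0.0
```

```bash
python3 - <<'E'
from h import *
rel([.4985,.3445,.183],10)
w=snap('wrist','w5'); g=cv2.cvtColor(w['color'],6)[150:320,260:390]
# light stack top blob vs dark roof
m=(g>95).astype('uint8'); n,l,st,c=cv2.connectedComponentsWithStats(m)
for i in range(1,n):
    if st[i,4]>60: print(st[i],c[i]+[260,150])
for p in [(.4985+a*np.cos(np.radians(10))-b*np.sin(np.radians(10)),.3445+a*np.sin(np.radians(10))+b*np.cos(np.radians(10)),.208) for a,b in[(.023,.017),(.023,-.017),(-.023,-.017),(-.023,.017)]]: print(proj(w,p).round(1))
cv2.imwrite('pics/w5c.png',cv2.resize(w['color'][150:310,260:390],None,fx=3.6,fy=3.6,interpolation=3))
E
```

```text
t 9.42 pos [0.5003 0.3416 0.3099] rpy [1.7995e+02 6.0000e-02 9.6800e+00] open 0.0876 gf 0.0 F [ 0.8 -0.9  0.5]
shift mm [ -1.1  -3.3 126.9] rot [ 0.05  0.06 -0.32]
[  33   63   53   68 3331] [319.81296908 246.3107175 ]
[114 162  16   8  72] [383.63888889 316.75      ]
[295.3 220.2]
[348.1 219.9]
[347.4 286. ]
[297.3 286.3]
```

The stack's white area spans u 293–346 and rows up to 281, about 2 mm from where I predicted it. I'll correct for that, descend and close gradually.

move_arm(motion=[[[0,-2,25],[0,0,0],0],[[0,-2,55],[0,0,0],0],[[0,-2,85],[0,0,0],0],[[0,-2,110],[0,0,0],0.1],[[0,-2,122],[0,0,0],0.2],[[0,-2,127],[0,0,0],0.3],[[0,-2,127],[0,0,0],0.4],[[0,-2,127],[0,0,0],0.45],[[0,-2,127],[0,0,0],0.5],[[0,-2,127],[0,0,0],0.55]])

```text
clock: 10.3
tool_pos: [0.5007, 0.3445, 0.1851]
orientation: [-179.9, -0.1, 9.7]
force: [-0.6, 0.1, -0.3]
opening: 0.0464
gripper_force: 0.0
```

move_arm(motion=[[[0,0,0],[0,0,0],0.6],[[0,0,0],[0,0,0],0.7],[[0,0,0],[0,0,0],0.8],[[0,0,0],[0,0,0],1],[[0,0,0],[0,0,0],1],[[0,0,0],[0,0,0],1],[[0,0,0],[0,0,0],1]])

```text
clock: 10.88
tool_pos: [0.5005, 0.3445, 0.1844]
orientation: [-180.0, -0.1, 9.8]
force: [-2.0, 0.9, 5.2]
opening: 0.0341
gripper_force: 29.7
```

```bash
python3 - <<'E'
from h import *
rel([.500,.3455,.283],10); print(ctrl.get_obs()['moment'])
E
```

```text
t 10.88 pos [0.5005 0.3445 0.1844] rpy [-1.7996e+02 -7.0000e-02  9.7800e+00] open 0.0341 gf 29.7353857755661 F [-2.   0.9  5.2]
shift mm [ -0.2  -1.1 -98.6] rot [-0.04 -0.07 -0.22]
[0.2153619  0.55286842 0.15951494]
```

The opening is 34 mm, which matches the stack. I'll lift straight up slowly.

move_arm(motion=[[[0,0,-3],[0,0,0],1],[[0,0,-8],[0,0,0],1],[[0,0,-15],[0,0,0],1],[[0,0,-25],[0,0,0],1],[[0,0,-36],[0,0,0],1],[[0,0,-48],[0,0,0],1],[[0,0,-60],[0,0,0],1],[[0,0,-72],[0,0,0],1],[[0,0,-83],[0,0,0],1],[[0,0,-92],[0,0,0],1]])

```text
clock: 11.72
tool_pos: [0.5003, 0.3442, 0.2774]
orientation: [-180.0, -0.1, 9.8]
force: [0.3, 1.3, -4.1]
opening: 0.0336
gripper_force: 29.6
```

move_arm(motion=[[[0,0,-6],[0,0,0],1],[[0,0,-9],[0,0,0],1],[[0,0,-9],[0,0,0],1],[[0,0,-9],[0,0,0],1],[[0,0,-9],[0,0,0],1],[[0,0,-9],[0,0,0],1]])

```text
clock: 12.22
tool_pos: [0.4999, 0.3439, 0.2838]
orientation: [180.0, 0.1, 9.8]
force: [-0.3, -0.4, -4.2]
opening: 0.0344
gripper_force: 29.6
```

```bash
python3 - <<'E'
from h import *
rel([.5005,.3445,.2845],10); print(ctrl.get_obs()['moment'])
s=snap('scene','s6');w=snap('wrist','w6');t=snap('top','t6')
r=lambda i:cv2.resize(i,(400,300),interpolation=3)
cv2.imwrite('pics/c6.png',np.vstack([np.hstack([r(s['color'][70:265,370:630]),r(w['color'])]),np.hstack([r(t['color'][200:350,100:300]),r(s['color'])])]))
E
```

```text
t 12.22 pos [0.4999 0.3439 0.2838] rpy [1.7995e+02 6.0000e-02 9.7500e+00] open 0.0344 gf 29.61654156446457 F [-0.3 -0.4 -4.2]
shift mm [ 0.7 -0.5 -0.7] rot [ 0.05  0.06 -0.25]
[-4.15081177e-02 -2.23318917e-05 -6.15070938e-03]
```

View pics/c6.png

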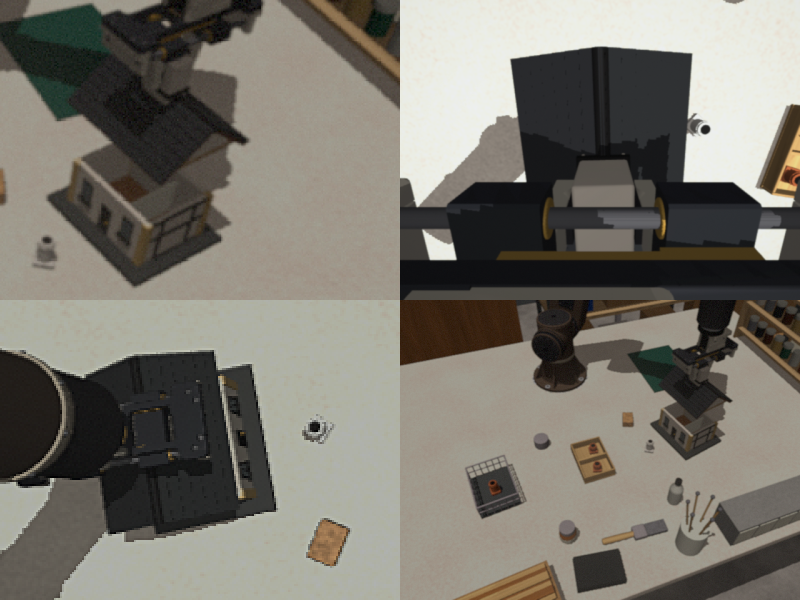

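The roof hangs level, straight above the cottage and about 100 mm clear of the walls. The pot is in the basket and everything else is where it was. I'll let the roof settle, then hand in.

move_arm(motion=[[[0,0,0],[0,0,0],1],[[0,0,0],[0,0,0],1],[[0,0,0],[0,0,0],1],[[0,0,0],[0,0,0],1],[[0,0,0],[0,0,0],1],[[0,0,0],[0,0,0],1]])

```text
clock: 12.87
tool_pos: [0.5001, 0.3441, 0.2846]
orientation: [-180.0, -0.0, 9.7]
force: [-0.5, -0.5, -4.2]
opening: 0.0341
gripper_force: 29.6
```

```bash
python3 - <<'E'
from h import *
a=load('w6')['color'];w=snap('wrist','w7')
d=cv2.absdiff(a,w['color']); print('changed px',(d.max(2)>50).sum())
rel([.5005,.3445,.2845],10)
if ctrl.get_obs()['gripper_force']>20 and (d.max(2)>50).sum()<2500: print(ctrl.close_job())
E
```

```text
changed px 178
t 12.92 pos [0.5002 0.3441 0.2846] rpy [180.    -0.     9.75] open 0.0344 gf 29.616529047489166 F [ 0.3 -0.4 -4.2]
shift mm [ 0.4 -0.3  0.1] rot [ 0.   -0.   -0.25]
the job is handed in; nothing more can be done
None
```

I handed the job in at about 13 s: the reject pot is upright in the wire basket, and the arm is holding the roof level and still straight above the cottage, about 100 mm over the wall tops.

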